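# Load the purple mould onto the part-present pin

### The job

Take the mould plate with the purple cavities by its handle and set it down in the empty dispensing nest, flat between the brass corner stops and lying the same way as the nest (either end may lead), so that it rests on the orange part-present pin and keeps it pressed down. Lower it in, do not let it drop, let go of it, and leave the green mould where it lies.

Things in the scene. Friction and masses are not known exactly. Their poses are not given: they have to be found in the camera images.
- purple_mould_grip (a point): Loose aluminium mould plate, 110 x 80 x 12 mm, 0.3 kg, rows of purple cavities on top; a black bar handle (60 mm along x, 14 wide, 14 high) bridges its middle on two posts. Point: the bar's centre, 43 mm above the plate's underside; x along the bar and the 110 mm side, z up. This is the mould to load. It looks the same after a half turn about z.
- green_mould_grip (a point): Loose aluminium mould plate, 110 x 80 x 12 mm, 0.3 kg, rows of green cavities on top; a black bar handle (60 mm along x, 14 wide, 14 high) bridges its middle on two posts. Point: the bar's centre, 43 mm above the plate's underside; x along the bar and the 110 mm side, z up. It must stay where it is.
- nest_mid (a point): Empty nest fixed to the bench: dark steel plate 176 x 146 x 10 mm, four L-shaped brass corner stops 8 mm high round a 136 (x) by 106 mm (y) opening. Point: centre of its floor, 10 mm above the bench; x along the opening's long side, z up. A seated mould's handle point is 43 mm above it. (The nest by the bench's far edge, with a clamped white mould, is another one.)
- sense_pin (a joint): Orange sensing pin, 10 mm across, in the middle of the empty nest's floor. It stands 6 mm proud of the floor. 0 m = free, about 0.006 m = pressed level with the floor. A spring lifts it (0.5 N at the start, 1.2 N when level), so that the weight of a mould keeps it down.
There are look-alikes about, which are no part of the job. What is shaped like the part that bears purple_mould_grip but red is not meant.

How it is judged:
At the end, for the whole second after the job is handed in: The purple mould lies flat (within 3 degrees, handle point 38 to 47 mm above the nest's floor) and at rest in the empty nest, within 20 mm of its centre and 15 degrees of its direction, either end leading, and holds the sensing pin down by at least 4.5 mm (horizontal distance between purple_mould_grip and nest_mid below 0.02 m and z of purple_mould_grip in the frame of nest_mid between 0.038 and 0.047 m and angle between the x axis of purple_mould_grip and the x axis of nest_mid, either way round below 0.26 rad and angle between purple_mould_grip's own z axis and vertical below 0.05 rad and value of joint sense_pin above 0.0045 m and linear speed of purple_mould below 0.02 m/s); the robot touches nothing.
It fails at once if the green mould is moved more than 30 mm (distance of green_mould_grip from where it was at the start of the episode above 0.03 m).
It fails at once if the purple mould is dropped: it falls, out of the fingers, faster than 0.5 m/s (a fall of about 13 mm) (contact force between the fingers and purple_mould below 0.01 N and linear speed of purple_mould above 0.5 m/s).
It also fails if it takes over 38 s, if anything falls off the work surface, if the arm or the gripper's body presses on something with over 40 N, if the wrist force passes 120 N, or if a joint passes its speed limit or range.

### The arm

A 6-joint arm with a two-finger parallel gripper is mounted at the origin on the work surface. World frame = base frame: x ahead of the robot, y to its left, z up, the work surface at z = 0. Lengths are in m, angles in rad, forces in N, time in s.
With the tool pointing down it reaches from about 0.3 to 0.95 m from the base axis. Payload 3.1 kg.
Tool frame: the origin (TCP) lies at the very end of the fingers, on their centre line; the grasp point (between the pads) lies 19 mm behind it (env.grip_point_offset is the distance from the TCP to the grasp point, in m); z points along the fingers, y is the line along which they close (so a half turn about z gives the same grasp; the last joint's range is limited). The gripper opens to 85 mm and grips with 20 to 120 N. Pads are 22 mm wide; open, the fingers measure 114 mm over their backs; the gripper's body (76 mm by 85 mm) begins 54 mm behind the grasp point. The pads swing forward as they close: fully open they stand 13 mm farther back than shut.
Start: joints at [1.032, 0.308, 1.634, -0, 1.2, -0.07], TCP at [0.282, 0.558, 0.231] pointing down, gripper open.
Joint ranges: [-3.06, 3.06], [-0.79, 1.96], [0.05, 2.63], [-1.19, 4.34], [0.05, 2.64], [-2.94, 2.94]. Speed limits (rad/s): [2.79, 2.79, 3.14, 3.14, 3.14, 3.14].

### API

Orientations are given as a rotation vector (axis times angle).
In Python, from bench import monitor, cams, order, env gives the robot as it stands.
- The arm moves only by the tool send_rows, never from a script. Its argument "moves" is a list of rows, each a list of 7 numbers: the shift along the tool's x, y, z in cm, then the turn, a rotation vector about the tool's x, y, z in rad, then the finger opening in cm, from 0 to 8.54. A call has 1 to 10 rows; each row is the pose to reach, as a shift and turn from the pose commanded when the call began, along the tool's axes at that moment; what a row does not reach only later rows make up. A row lasts 1/12 s, in which the tool goes at most 41.7 mm and 7.16 degrees, less where a joint would pass 70% of its speed; a pose out of reach is approached as far as the arm can. A call with a gripper value outside its range is refused whole. The fingers move at their own pace and stop on an object; "newtons" is the grip in N (left out, the last holds). Time passes only in rows, so rows that repeat a pose let the fingers close. It gives the time, the measured TCP pose, the force, the opening and the grip force at its end, in the units of the state.
- monitor.state(): the state, without advancing time (a new reading comes with each control period).
- cams.capture(name): name is "scene" or "top"; returns the picture (400x640x3 uint8, blue, green, red); there is no depth.
- cams.get_calibration(name): a dict with "vertical_fov" (degrees; the focal length in pixels is half the picture's height over the tangent of half this angle, whatever the lens; pixels are square), "cx", "cy" (the principal point, pixels), "k1" (the pictures are not rectified: a ray, as slopes to the right and down, at radius r is drawn at 1 + k1 r^2 times it, then the intrinsics apply), "rvec" (rotation vector, rad) and "tvec" (3), from world to camera coordinates, as OpenCV has them. Camera axes: x right, y down, z forward; pixel columns grow to the right and rows downward; lengths in m; the calibration is good to about 2 mm. A picture is of the moment at which its call begins. get_calibration takes no time and is no camera call.
- order.sign_off(): hands the job in; it is judged then, once.
The state is a dict: "time": time; "joint_positions": joint angles; "qvel": joint speeds; "joint_torque": joint torques, N m; "tcp_pos": TCP position; "eef_rot": TCP orientation; "contact_force": force on the tool from outside, world axes, zero at the start; "wrist_torque": the same for the moment, N m; "opening": finger opening in m; "finger_force": force on a finger pad.
Only numpy, scipy, OpenCV 4.12 (cv2) and the standard library are available. Lean on these libraries where they do the work, as an engineer would, in place of code of your own. Each camera call takes 0.05 s, during which the arm holds its last target. There are 200 camera calls.

## Working session

There is one attempt and no reset: what is moved stays moved. The work goes in short steps, Python scripts to look and compute and a tool call to move; the robot and the scene stay as the last step left them, time stands still between calls to the robot, and variables do not carry over. Pictures are saved under pics/ and viewed, at most 10 in all, crops included, and the job is handed in when it is done.

Besides the shell and the picture viewer there is one more tool, called as a command line: name --pt "numbers of a row" for each row, then --argument value for the rest. send_rows: Moves the arm, as the interface text tells. Its arguments: {"type":"object","properties":{"moves":{"type":"array","items":{"type":"array","items":{"type":"number"}}},"newtons":{"type":"number"}},"required":["moves"]}

```bash
mkdir -p pics; python3 - <<'E'
from bench import monitor,cams
import cv2
for n in("scene","top"):
    cv2.imwrite(f"pics/{n}0.png",cams.capture(n)); print(n,cams.get_calibration(n))
s=monitor.state();print(s["time"],s["tcp_pos"],s["eef_rot"],s["opening"])
E
```

```text
scene {'vertical_fov': 44.81535369552882, 'cx': 324.28875312412, 'cy': 195.70723532148477, 'k1': -0.13486255333629457, 'rvec': array([ 2.03664311,  1.66991709, -0.49362199]), 'tvec': array([-0.12767341, -0.43554167,  1.25499651])}
top {'vertical_fov': 49.64132896267741, 'cx': 318.72328178584377, 'cy': 194.38916783301605, 'k1': -0.12035823312640415, 'rvec': array([ 2.15704976, -2.17011209,  0.10212839]), 'tvec': array([0.00264362, 0.57503278, 0.91075243])}
0.1 [0.28201037 0.55689977 0.23015286] [-0.72954459 -3.05503764  0.00317886] 0.08547716911331542
```

View pics/top0.png

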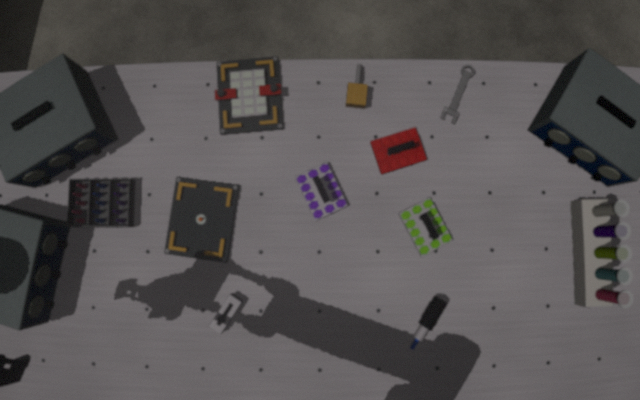

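View pics/scene0.png

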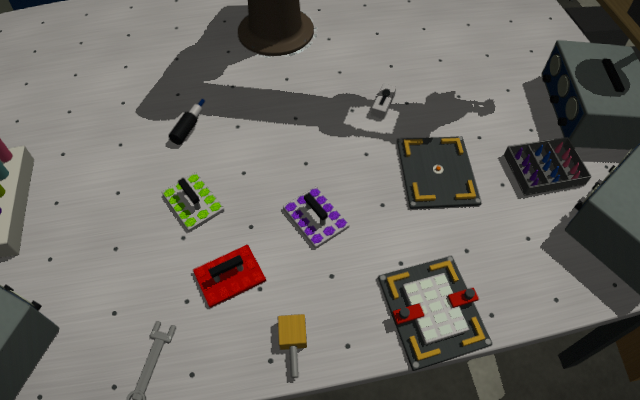

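The top view shows the purple mould at about (322,190), the green at (427,226), a red look-alike at (399,150), the empty nest at (202,219) with the orange pin, and the clamped white mould's nest at (250,95). The plate with purple cavities at (322,190) fits the description. I'll confirm it in enlarged crops.

```bash
python3 - <<'E'
import cv2,numpy as np
t=cv2.imread("pics/top0.png");s=cv2.imread("pics/scene0.png")
f=lambda im,x,y,w,h,k:cv2.resize(im[y:y+h,x:x+w],None,fx=k,fy=k,interpolation=cv2.INTER_CUBIC)
a=f(t,155,160,200,110,4)
cv2.imwrite("pics/c1.png",a)
cv2.imwrite("pics/c2.png",f(s,275,130,220,125,3.6))
E
```

```text
(no output)
```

View pics/c1.png

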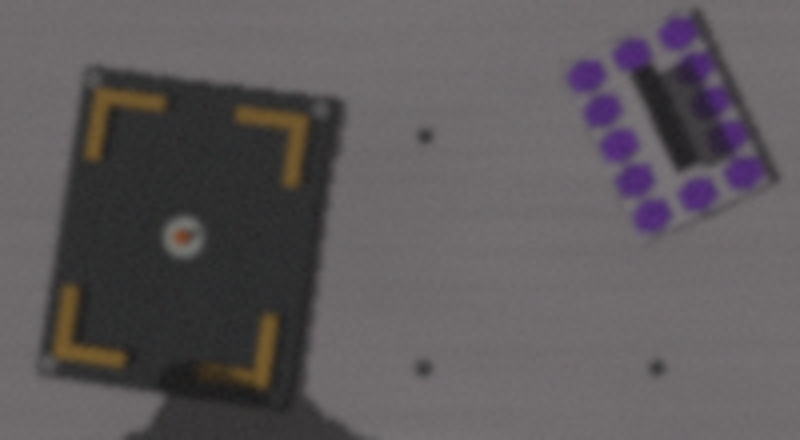

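View pics/c2.png

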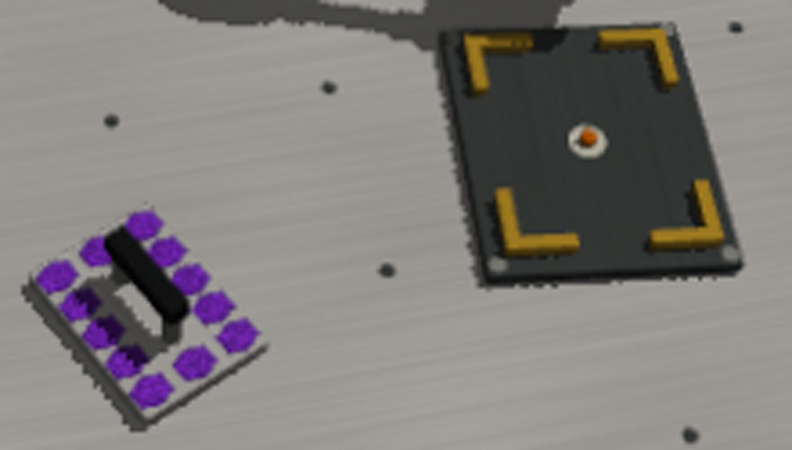

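The crops confirm the purple-cavity plate with the black handle: top crop bar centre (665,117), scene crop (147,273). They also show the empty nest, with its pin at (184,237) and (588,138).

```bash
cat > h.py <<'E'
import cv2,numpy as np
from bench import cams,monitor
from scipy.spatial.transform import Rotation as R
def back(name,px,z):
    c=cams.get_calibration(name);f=200/np.tan(np.radians(c["vertical_fov"]/2))
    u=(np.array(px,float)-[c["cx"],c["cy"]])/f
    v=u.copy()
    for _ in range(20): v=u/(1+c["k1"]*(v**2).sum(1,keepdims=True))
    M=R.from_rotvec(c["rvec"]).as_matrix();o=-M.T@c["tvec"]
    d=np.c_[v,np.ones(len(v))]@M
    return o+d*((z-o[2])/d[:,2])[:,None]
def unc(p,x,y,k): return (np.array(p,float)+.5)/k-.5+[x,y]
def ang(a,b): return np.degrees(np.arctan2(*(b-a)[1::-1]))
E
python3 - <<'E'
from h import *
np.set_printoptions(precision=4,suppress=True)
T=lambda p,z:back("top",unc(p,155,160,4),z)
S=lambda p,z:back("scene",unc(p,275,130,3.6),z)
for n,p in(("topbrass",T([(97,90),(308,117),(268,388),(55,358)],.018)),("scbrass",S([(722,240),(508,252),(465,36),(660,30)],.018)),
 ("topcav",T([(587,76),(678,33),(744,173),(652,216)],.012)),("sccav",S([(152,391),(57,277),(144,224),(239,336)],.012))):
    print(n,p.mean(0),[np.round(np.linalg.norm(p[i]-p[i-1]),4) for i in range(4)],[np.round(ang(p[i-1],p[i]),1) for i in range(4)])
print(T([(184,237)],.01),S([(588,141)],.01),"bar",T([(644,68),(686,168)],.05),S([(118,235),(176,308)],.05))
s=monitor.state();M=R.from_rotvec(s["eef_rot"]).as_matrix();print(M)
E
```

```text
topbrass [0.5232 0.2631 0.018 ] [np.float64(0.1511), np.float64(0.1216), np.float64(0.1508), np.float64(0.1216)] [np.float64(-7.8), np.float64(-97.6), np.float64(172.2), np.float64(82.5)]
scbrass [0.5254 0.2613 0.018 ] [np.float64(0.1513), np.float64(0.1207), np.float64(0.1529), np.float64(0.1189)] [np.float64(-7.4), np.float64(-97.3), np.float64(171.9), np.float64(81.9)]
topcav [ 0.5852 -0.0056  0.012 ] [np.float64(0.086), np.float64(0.0561), np.float64(0.0864), np.float64(0.0561)] [np.float64(24.6), np.float64(-64.8), np.float64(-155.4), np.float64(114.7)]
sccav [ 0.5851 -0.006   0.012 ] [np.float64(0.0563), np.float64(0.0863), np.float64(0.0579), np.float64(0.087)] [np.float64(-65.4), np.float64(-154.8), np.float64(115.4), np.float64(24.1)]
[[0.5238 0.2637 0.01  ]] [[0.5241 0.2631 0.01  ]] bar [[ 0.6112  0.0054  0.05  ]
 [ 0.5574 -0.0167  0.05  ]] [[ 0.563  -0.0172  0.05  ]
 [ 0.6123  0.0035  0.05  ]]
[[-0.8921  0.4518 -0.0011]
 [ 0.4518  0.8921 -0.0018]
 [ 0.0002 -0.0021 -1.    ]]
```

send_rows --pt "-31.5 -21.9 0 0 0 -0.9 6" --pt "-31.5 -21.9 0 0 0 -0.9 6" --pt "-31.5 -21.9 0 0 0 -0.9 6" --pt "-31.5 -21.9 0 0 0 -0.9 6" --pt "-31.5 -21.9 0 0 0 -0.9 6" --pt "-31.5 -21.9 0 0 0 -0.9 6" --pt "-31.5 -21.9 0 0 0 -0.9 6" --pt "-31.5 -21.9 0 0 0 -0.9 6" --pt "-31.5 -21.9 0 0 0 -0.9 6" --pt "-31.5 -21.9 0 0 0 -0.9 6" --newtons 50

```text
time: 0.93
tcp_pos: [0.4654, 0.2166, 0.231]
eef_rot: [0.67, -3.069, 0.002]
contact_force: [0.6, 0.2, -1.1]
opening: 0.0598
finger_force: 0.0
```

```bash
cat >> h.py <<'E'
def need(pos,yaw_y):
    s=monitor.state();Q=R.from_rotvec(s["eef_rot"])
    a=np.radians(yaw_y);y=np.array([np.cos(a),np.sin(a),0]);z=np.array([0,0,-1.])
    G=R.from_matrix(np.c_[np.cross(y,z),y,z])
    print(np.round(s["time"],2),"tcp",np.round(s["tcp_pos"],4),"cm",np.round(100*Q.inv().apply(np.array(pos)-s["tcp_pos"]),2),"rot",np.round((Q.inv()*G).as_rotvec(),3),"q",np.round(s["joint_positions"],2),"op",s["opening"],"F",np.round(s["contact_force"],1),s["finger_force"])
E
python3 -c "
from h import *
need([.585,-.0058,.14],114.7)"
```

```text
0.93 tcp [0.4654 0.2166 0.231 ] cm [ -1.61 -25.19   9.13] rot [-0.001 -0.    -0.001] q [ 0.35  0.09  1.89 -0.    1.16 -1.65] op 0.059792146816767075 F [ 0.6  0.2 -1.1] 0.0
```

send_rows --pt "-1.6 -25.2 7 0 0 0 6" --pt "-1.6 -25.2 7 0 0 0 6" --pt "-1.6 -25.2 7 0 0 0 6" --pt "-1.6 -25.2 7 0 0 0 6" --pt "-1.6 -25.2 7 0 0 0 6" --pt "-1.6 -25.2 7 0 0 0 6" --pt "-1.6 -25.2 9 0 0 0 6" --pt "-1.6 -25.2 9 0 0 0 6" --pt "-1.6 -25.2 9 0 0 0 6" --pt "-1.6 -25.2 9 0 0 0 6"

```text
time: 1.77
tcp_pos: [0.5838, -0.0018, 0.1411]
eef_rot: [0.672, -3.068, -0.001]
contact_force: [0.7, 0.7, -0.8]
opening: 0.0602
finger_force: 0.0
```

```bash
python3 -c "
from h import *
need([.585,-.0058,.024],114.7)
im=cams.capture('scene')
cv2.imwrite('pics/s2.png',cv2.resize(im[40:290,130:450],None,fx=2.4,fy=2.4,interpolation=cv2.INTER_CUBIC))"
```

```text
1.77 tcp [ 0.5838 -0.0018  0.1411] cm [ 0.05 -0.43 11.71] rot [ 0.001 -0.001  0.   ] q [-0.08  0.33  1.8   0.    1.01 -2.08] op 0.060176496091955675 F [ 0.7  0.7 -0.8] 0.0
```

View pics/s2.png

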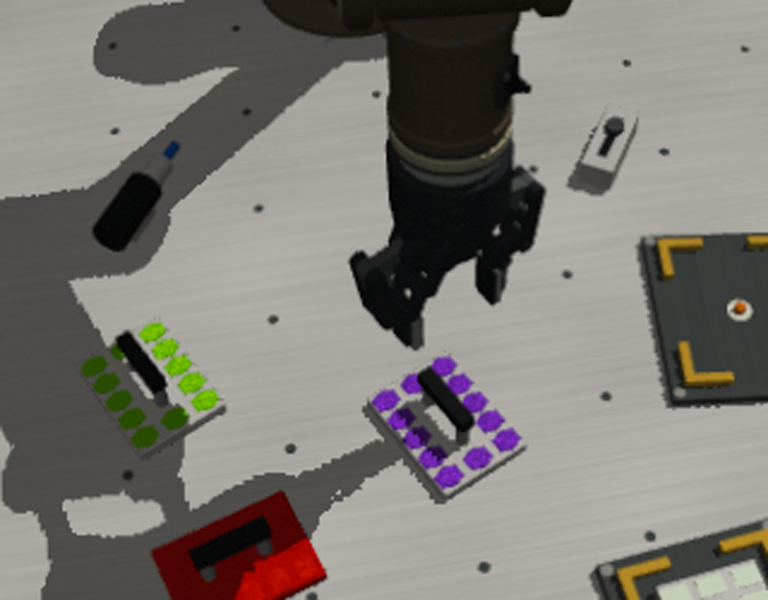

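The open fingers hang over the purple mould, straddling the bar at (445,400), with the other things well clear. I'm descending in steps.

send_rows --pt "0 -0.4 3 0 0 0 6" --pt "0 -0.4 6 0 0 0 6" --pt "0 -0.4 8 0 0 0 6" --pt "0 -0.4 9.5 0 0 0 6" --pt "0 -0.4 10.5 0 0 0 6" --pt "0 -0.4 11.3 0 0 0 6" --pt "0 -0.4 11.7 0 0 0 6" --pt "0 -0.4 11.7 0 0 0 6" --pt "0 -0.4 11.7 0 0 0 6"

```text
time: 2.57
tcp_pos: [0.5869, -0.0058, 0.0252]
eef_rot: [-0.672, 3.067, -0.001]
contact_force: [-0.1, -0.3, 0.9]
opening: 0.0602
finger_force: 0.0
```

send_rows --pt "0 0 0 0 0 0 3" --pt "0 0 0 0 0 0 2" --pt "0 0 0 0 0 0 1" --pt "0 0 0 0 0 0 0.5" --pt "0 0 0 0 0 0 0.5" --pt "0 0 0 0 0 0 0.5" --pt "0 0 0 0 0 0 0.5" --pt "0 0 0 0 0 0 0.5" --pt "0 0 0 0 0 0 0.5" --newtons 60

```text
time: 3.32
tcp_pos: [0.5866, -0.006, 0.025]
eef_rot: [-0.672, 3.068, -0.0]
contact_force: [-1.5, 0.6, 5.1]
opening: 0.013
finger_force: 60.0
```

```bash
python3 -c "
from h import *
need([.585,-.0058,.024],114.7)"
```

```text
3.32 tcp [ 0.5866 -0.006   0.025 ] cm [0.14 0.08 0.1 ] rot [-0.     0.001 -0.   ] q [-0.08  0.51  1.84  0.    0.8  -2.09] op 0.012990519239105554 F [-1.5  0.6  5.1] 59.97636616230011
```

send_rows --pt "0 0 -0.5 0 0 0 0.5" --pt "0 0 -1.5 0 0 0 0.5" --pt "0 0 -3 0 0 0 0.5" --pt "0 0 -5 0 0 0 0.5" --pt "0 0 -7 0 0 0 0.5" --pt "0 0 -8 0 0 0 0.5" --pt "0 0 -8 0 0 0 0.5" --pt "0 0 -8 0 0 0 0.5" --pt "0 0 -8 0 0 0 0.5"

```text
time: 4.07
tcp_pos: [0.5846, -0.0059, 0.1029]
eef_rot: [0.672, -3.066, -0.001]
contact_force: [0.9, -0.1, -3.8]
opening: 0.0129
finger_force: 58.8
```

```bash
python3 -c "
from h import *
need([.524,.263,.105],82.4)"
```

```text
4.07 tcp [ 0.5846 -0.0059  0.1029] cm [-5.73 26.97 -0.19] rot [ 0.001 -0.003  0.564] q [-0.08  0.38  1.82 -0.    0.94 -2.09] op 0.012884623000232959 F [ 0.9 -0.1 -3.8] 58.83572995662689
```

Lifted. Now carry it over the nest.

send_rows --pt "-0.6 2.7 0 0 0 0.06 0.5" --pt "-1.2 5.4 0 0 0 0.12 0.5" --pt "-1.9 9 0 0 0 0.19 0.5" --pt "-2.7 12.6 -0.2 0 0 0.27 0.5" --pt "-3.4 16 -0.2 0 0 0.34 0.5" --pt "-4.1 19.4 -0.2 0 0 0.41 0.5" --pt "-4.8 22.6 -0.2 0 0 0.48 0.5" --pt "-5.3 25.2 -0.2 0 0 0.53 0.5" --pt "-5.7 27 -0.2 0 0 0.564 0.5" --pt "-5.7 27 -0.2 0 0 0.564 0.5"

```text
time: 4.9
tcp_pos: [0.5226, 0.2664, 0.1044]
eef_rot: [-0.204, -3.132, -0.001]
contact_force: [0.2, -0.3, -3.8]
opening: 0.0129
finger_force: 59.2
```

send_rows --pt "0 0 0 0 0 0 0.5" --pt "0 0 0 0 0 0 0.5" --pt "0 0 0 0 0 0 0.5" --pt "0 0 0 0 0 0 0.5"

```text
time: 5.23
tcp_pos: [0.5249, 0.2619, 0.1057]
eef_rot: [-0.211, -3.134, 0.001]
contact_force: [-0.4, -0.2, -3.3]
opening: 0.0129
finger_force: 59.2
```

```bash
python3 -c "
from h import *
need([.524,.263,.045],82.4)
im=cams.capture('scene')
cv2.imwrite('pics/s3.png',cv2.resize(im[50:240,330:560],None,fx=3,fy=3,interpolation=cv2.INTER_CUBIC))"
```

```text
5.23 tcp [0.5249 0.2619 0.1057] cm [0.1  0.1  6.07] rot [-0.001 -0.001 -0.002] q [ 0.39  0.38  1.81 -0.    0.95 -1.05] op 0.012855106171222267 F [-0.4 -0.2 -3.3] 59.215028285980225
```

View pics/s3.png

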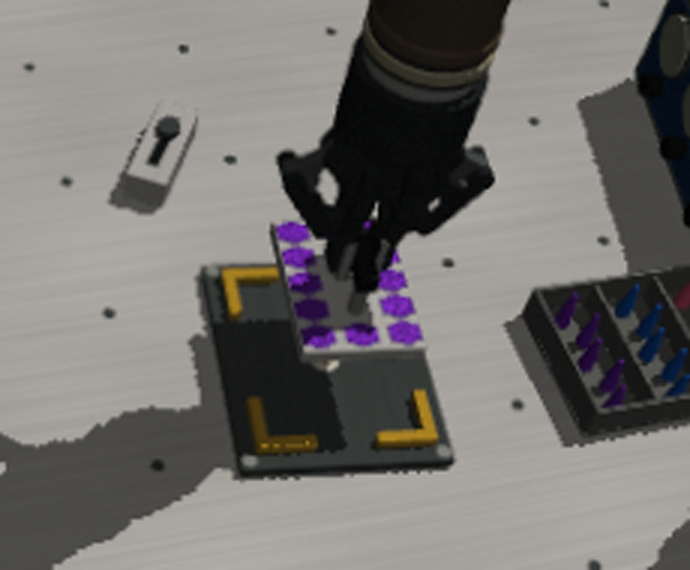

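The plate hangs level and parallel to the nest (plate edge (275,225)–(300,350), nest edge (203,268)–(235,475)). Lowering gently.

send_rows --pt "0.1 0.1 1 0 0 0 0.5" --pt "0.1 0.1 2.2 0 0 0 0.5" --pt "0.1 0.1 3.4 0 0 0 0.5" --pt "0.1 0.1 4.4 0 0 0 0.5" --pt "0.1 0.1 5.2 0 0 0 0.5" --pt "0.1 0.1 5.8 0 0 0 0.5" --pt "0.1 0.1 6.2 0 0 0 0.5" --pt "0.1 0.1 6.5 0 0 0 0.5" --pt "0.1 0.1 6.7 0 0 0 0.5" --pt "0.1 0.1 6.8 0 0 0 0.5"

```text
time: 6.12
tcp_pos: [0.5243, 0.2644, 0.0384]
eef_rot: [0.208, 3.134, 0.0]
contact_force: [-0.6, -0.4, -2.3]
opening: 0.0132
finger_force: 59.2
```

send_rows --pt "0 0 0.05 0 0 0 0.5" --pt "0 0 0.1 0 0 0 0.5" --pt "0 0 0.15 0 0 0 0.5" --pt "0 0 0.2 0 0 0 0.5" --pt "0 0 0.25 0 0 0 0.5" --pt "0 0 0.25 0 0 0 0.5" --pt "0 0 0.25 0 0 0 0.5"

```text
time: 6.7
tcp_pos: [0.5244, 0.2644, 0.036]
eef_rot: [0.208, 3.134, 0.001]
contact_force: [0.7, 0.4, -3.4]
opening: 0.0132
finger_force: 59.3
```

```bash
python3 -c "
from h import *
need([.524,.263,.035],82.4)"
```

```text
6.7 tcp [0.5244 0.2644 0.036 ] cm [ 0.02 -0.14  0.1 ] rot [ 0.     0.001 -0.   ] q [ 0.39  0.49  1.83  0.    0.82 -1.05] op 0.013211265261313927 F [ 0.7  0.4 -3.4] 59.34084355831146
```

Force has not dropped yet; I'll lower a little more.

send_rows --pt "0 0 0.05 0 0 0 0.5" --pt "0 0 0.1 0 0 0 0.5" --pt "0 0 0.15 0 0 0 0.5" --pt "0 0 0.15 0 0 0 0.5" --pt "0 0 0.15 0 0 0 0.5"

```text
time: 7.12
tcp_pos: [0.5244, 0.2644, 0.035]
eef_rot: [0.208, 3.134, 0.0]
contact_force: [-1.8, -0.1, 4.3]
opening: 0.0129
finger_force: 60.3
```

Force reversed to +4 N, so it is seated. Releasing and then retreating.

send_rows --pt "0 0 0 0 0 0 2" --pt "0 0 0 0 0 0 3" --pt "0 0 0 0 0 0 5" --pt "0 0 0 0 0 0 6" --pt "0 0 0 0 0 0 6" --pt "0 0 0 0 0 0 6" --pt "0 0 0 0 0 0 6"

```text
time: 7.7
tcp_pos: [0.5241, 0.2642, 0.0342]
eef_rot: [-0.208, -3.135, 0.0]
contact_force: [0.7, -0.2, -0.2]
opening: 0.06
finger_force: 0.0
```

send_rows --pt "0 0 -1 0 0 0 6" --pt "0 0 -3 0 0 0 6" --pt "0 0 -6 0 0 0 6" --pt "0 0 -9 0 0 0 6" --pt "0 0 -12 0 0 0 6" --pt "0 0 -15 0 0 0 6" --pt "0 0 -18 0 0 0 6" --pt "0 0 -18 0 0 0 6" --pt "0 0 -18 0 0 0 6"

```text
time: 8.45
tcp_pos: [0.5259, 0.265, 0.218]
eef_rot: [0.208, 3.129, 0.005]
contact_force: [0.2, -0.7, 0.2]
opening: 0.06
finger_force: 0.0
```

```bash
python3 -c "
from h import *
need([.524,.263,.035],82.4)
im=cams.capture('scene')
cv2.imwrite('pics/s4.png',cv2.resize(im[80:230,370:510],None,fx=4,fy=4,interpolation=cv2.INTER_CUBIC))"
```

```text
8.45 tcp [0.5259 0.265  0.218 ] cm [ 0.27 -0.29 18.3 ] rot [ 0.003  0.006 -0.   ] q [ 0.39  0.25  1.74 -0.    1.15 -1.05] op 0.059990172925532166 F [ 0.2 -0.7  0.2] 0.0
```

View pics/s4.png

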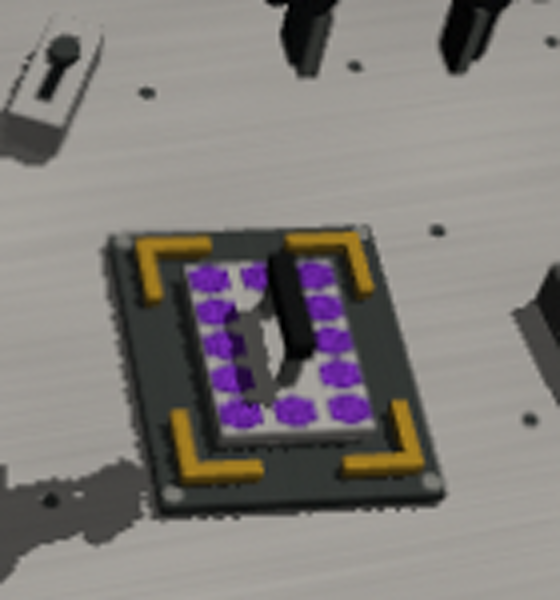

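The mould lies flat between the four brass stops, plate corners about (185,265)–(375,432), with the gripper clear. A quick numeric check, then hand in.

```bash
python3 -c "
from h import *
from bench import order
p=back('scene',unc([(210,279),(316,275),(349,408),(242,413)],370,80,4),.022)
d=np.linalg.norm(p.mean(0)[:2]-[.524,.263]);a=ang(p[1],p[2]);b=ang(p[0],p[3])
print(p.mean(0),d,a,b)
if d<.012: print(order.sign_off())"
```

```text
[0.5238307  0.26368353 0.022     ] 0.0007041860030963278 -8.722788261080868 -7.375497838911694
the job is handed in; nothing more can be done
None
```

The purple mould is seated flat in the empty nest, about 1 mm off centre and within about 1° of its direction by the camera. It has been let go and the job is handed in. I did not read the sensing pin directly, and I never moved the arm to the green mould.

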